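Seat a doll's head in the spring chuck and keep it pressed home

ROBOT

A 6-joint arm with a two-finger parallel gripper is mounted at the origin on the work surface. World frame = base frame: x ahead of the robot, y to its left, z up, the work surface at z = 0. Lengths are in m, angles in rad, forces in N, time in s.
With the tool pointing down it reaches from about 0.375 to 0.9 m from the base axis. Payload 3.1 kg.
Tool frame: the origin (TCP) lies at the very end of the fingers, on their centre line; the grasp point (between the pads) lies 19 mm behind it; z points along the fingers, y is the line along which they close (so a half turn about z gives the same grasp; the last joint's range is limited). The gripper opens to 87 mm and grips with 3 to 60 N. Pads are 19 mm wide; open, the fingers measure 117 mm over their backs; the gripper's body (75 mm by 190 mm) begins 51 mm behind the grasp point.
Start: joints at [-1.371, 0.527, 1.433, -0, 1.181, -0.178], TCP at [0.231, -0.581, 0.223] pointing down, gripper open.
Joint ranges: [-3.08, 3.08], [-0.75, 2.2], [0.22, 2.44], [-1.43, 4.57], [0, 2.65], [-2.85, 2.85]. Speed limits (rad/s): [2.79, 2.79, 3.14, 3.14, 3.14, 3.14].

INTERFACE

Orientations are given as [roll, pitch, yaw] about the fixed x, y, z axes, in that order (R = Rz(yaw) Ry(pitch) Rx(roll)).
In Python, from station import manip, solver, observe, viewer, order gives the robot as it stands. The module is installed in compiled form; this text tells all that it offers. Calls block until the motion is done:
- manip.move_to(position, orientation): joint-space move of the TCP to a pose.
- manip.servo_line(position, frame=None, v=0.15, threshold=None): straight line of the TCP; frame=None keeps the orientation; v is the mean speed in m/s. With threshold (N) it stops when the force on the tool has changed by that much, and returns True; else False.
- manip.move_j(angles): joint-space move.
- manip.command_gripper(opening, grasp_force=None): opening from 0.0 (shut) to 1.0 (fully open); grasp_force is the grip in N (None keeps the last); returns when the fingers have stopped.
- manip.pause(seconds).
- solver.solve_ik(position, orientation): joint angles nearest the present ones, or None.
- observe(): the state.
- viewer.camera(name): name is "scene" or "top" or "wrist"; returns a dict with "frame" (400x640x3 uint8, blue, green, red), "K" (3x3 intrinsics, pixels), "rvec" (rotation vector, rad) and "tvec" (3), from world to camera coordinates, as OpenCV has them. Camera axes: x right, y down, z forward; pixel columns grow to the right and rows downward; lengths in m; the calibration is good to about 2 mm. A picture is of the moment at which its call begins. There is no depth.
A pose or a line that the arm cannot do raises manip.Unreachable and nothing moves.
- order.hand_in(): hands the job in; it is judged then, once.
The state is a dict: "time_s": time; "q": joint angles; "dq": joint speeds; "effort": joint torques, N m; "tool_pos": TCP position; "tool_rot": TCP orientation; "force": force on the tool from outside, world axes, zero at the start; "wrist_torque": the same for the moment, N m; "finger_gap": opening from 0.0 (shut) to 1.0 (fully open); "gripper_force": force on a finger pad.
Only numpy, scipy, OpenCV 4.12 (cv2) and the standard library are available. Lean on these libraries where they do the work, as an engineer would, in place of code of your own. Each camera call takes 0.05 s, during which the arm holds its last target. There are 200 camera calls.

TASK

Take the painted doll's head (white, black hair) out of the wooden rack, turn it so that its face looks the same way as the red stripe on the metal chuck points and the cross-shaped stem meshes with the cross-shaped socket, and push it fully home, collar flush on the chuck, against the spring inside. The spring lifts the head out again if it is let go, so finish while still holding the head pressed down in the chuck. Leave the two bare heads in the rack and the other things on the bench where they are.

Things in the scene. Friction and masses are not known exactly. Their poses are not given: they have to be found in the camera images.
- head: White painted doll's head with black hair, dark eyes, red mouth; 90 g, 86 mm tall. Origin at its stem tip; z up, face to +x, ears at +-y. From the tip: 0-26 mm cross-shaped stem (blades along x and y, 18 x 6 mm; stepped lead-in: 15 x 3 mm to 5 mm, 16.5 x 4.5 mm to 8 mm); 26-30 mm collar, 30 mm diameter; neck 20 mm diameter to 40 mm; then the skull, 45 mm at its widest (56-68 mm)
- head_ears (a point): point midway between the painted head's ears, on its axis, 60 mm above the stem tip; axes as the head's. The ears have flat parallel outer faces 52 mm apart across y, each 14 mm wide (x) and 18 mm tall, centred at this height: the place to grip
- head_face (a point): point just in front of the painted head's nose: 30 mm along the head's +x from its axis and 57 mm above the stem tip
- rack: fixed flat block of pale wood 200 x 200 x 34 mm; origin at its underside centre. Four round through holes, 21 mm diameter, at x, y = +-50 mm. Three heads stand upright in it, collars resting on its top (stem tips 8 mm above the table, 60 mm below the ears' middle), turned various ways; one hole is empty
- blank1: bare reddish-brown head without hair or painted face, same shape and size as the painted one, standing in the rack; origin at its stem tip. To be left alone
- blank2: second bare reddish-brown head, like the other; origin at its stem tip. To be left alone
- chuck: fixed chuck: aluminium block 70 x 70 mm, 50 mm high, on a blue flange 110 x 110 x 10 mm; origin at its underside centre, z up. A red stripe on its top, side and flange marks its +x side, to which the face must look. In its top a vertical cross-shaped socket, slots along x and y, each 21 x 9 mm (1.5 mm clearance all round the stem)
- seat (a point): centre of the socket's mouth on the chuck's top face, 50 mm above the table; axes as the chuck's. With the head home its collar lies on this face and the stem tip is 26 mm below it
- plunger (a joint): brass spring plunger in the socket, travel in m: 0 at rest, its top 16 mm below the mouth; grows as it is pushed down, 0.010 with the head home, stop at 0.012. Spring force about 2.4 N at rest and 8.4 N at 0.010
- sanding_block: cork sanding block 65 x 30 x 22 mm lying on the table, loose, origin at its underside centre; to be left alone
- tape: roll of pale tape lying flat, 100 mm diameter, 24 mm high, loose, origin at its underside centre; to be left alone
- paint_jar: white jar with a red lid, 56 mm diameter, 70 mm high, loose, origin at its underside centre; to be left alone
- chisel: carving chisel with round wooden handle, 190 mm long, lying flat, loose, origin near its middle at the table; to be left alone
Not all that is in view belongs to the job. Of the things like the head, leave any that is green; of the rest the larger one is meant.

How it is judged:
On the way, in this order (a step that is already met when the one before it is completed fails the run):
1. the painted head is lifted clear of the rack (height (world z) of head above 0.045 m and contact force between head and rack below 0.05 N), for 0.1 s.
2. the stem is meshed in the socket, face towards the red stripe, at least 8 mm deep (z of head in the frame of seat below -0.008 m and horizontal distance between head and seat below 0.004 m and x of head_face in the frame of seat above 0.025 m), for 0.1 s.
At the end, for the whole second after the job is handed in: Head home in the chuck: stem tip at least 24 mm below the mouth, centred to 4 mm, upright to 0.08 rad, facing the red stripe; plunger down over 7.5 mm; robot pressing on it with over 1 N; head still; bare heads upright in the rack within 15 mm of where they were (z of head in the frame of seat below -0.024 m and horizontal distance between head and seat below 0.004 m and x of head_face in the frame of seat above 0.025 m and angle between head's own z axis and vertical below 0.08 rad and value of joint plunger above 0.0075 m and linear speed of head below 0.02 m/s and (contact force between head and the fingers above 1 N or contact force between head and the arm above 1 N) and distance of each of blank1, blank2 from where it was at the start of the episode below 0.015 m and angle between each of blank1, blank2's own z axis and vertical below 0.15 rad); the arm keeps its last pose, push and grip.
It fails at once if a bare head is pulled or knocked out of its place (distance of any of blank1, blank2 from where it was at the start of the episode above 0.02 m).
It fails at once if another thing on the bench is pushed away (distance of any of sanding_block, tape, paint_jar, chisel from where it was at the start of the episode above 0.025 m).
It also fails if it takes over 40 s, if anything falls off the work surface, if the arm or the gripper's body presses on something with over 40 N, if the wrist force passes 120 N, or if a joint passes its speed limit or range.

## Working session

There is one attempt and no reset: what is moved stays moved. The work goes in short steps, each a Python script; the robot and the scene stay as the last script left them, time stands still between calls to the robot, and variables do not carry over. Pictures are saved under pics/ and viewed, at most 10 in all, crops included, and the job is handed in when it is done.

```bash
mkdir -p pics
cat > h.py <<'E'
import numpy as np, cv2
from station import manip, solver, observe, viewer, order
def snap(name, fn, crop=None, scale=1):
    c=viewer.camera(name); f=c["frame"]; np.savez('pics/'+fn+'.npz',**{k:np.array(c[k]) for k in("frame","K","rvec","tvec")})
    if crop: x0,y0,x1,y1=crop; f=f[y0:y1,x0:x1]
    if scale!=1: f=cv2.resize(f,None,fx=scale,fy=scale,interpolation=cv2.INTER_CUBIC)
    cv2.imwrite('pics/'+fn+'.png',f); return c
def px2w(c,u,v,z):
    R=cv2.Rodrigues(np.array(c["rvec"],float))[0]; t=np.array(c["tvec"],float).ravel()
    d=R.T@np.linalg.inv(np.array(c["K"]))@np.array([u,v,1.]); o=-R.T@t
    return o+d*(z-o[2])/d[2]
def load(fn): return dict(np.load('pics/'+fn+'.npz'))
E
python3 - <<'E'
from h import *
snap("top","top1",scale=1.25); snap("scene","sc1",scale=1.25)
for n in("top1","sc1"):
    c=load(n);R=cv2.Rodrigues(c["rvec"])[0];print(n,-R.T@c["tvec"].ravel(),R[2],c["K"][0,0])
print(observe())
E
```

```text
top1 [ 0.44275499 -0.00561097  1.17743513] [ 0.14444772  0.00644451 -0.98949145] 512.3947880979462
sc1 [1.13663114 0.46497239 0.69660061] [-0.5406501  -0.51211594 -0.66740897] 482.2276609155014
{'time_s': 0.1, 'q': array([-1.37046653e+00,  5.28355677e-01,  1.43377419e+00, -1.76580028e-05,
        1.18142633e+00, -1.78489733e-01]), 'dq': array([-0.00022864, -0.00206557, -0.00145323,  0.00164546,  0.0002495 ,
        0.00072396]), 'effort': array([ 1.21095019e-05, -4.40986204e+01, -1.77151161e+01,  6.33723778e-02,
        5.33994043e-02, -5.25139501e-05]), 'tool_pos': array([ 0.23103365, -0.58001268,  0.22168027]), 'tool_rot': array([-3.13965741e+00, -3.32549381e-04,  3.78825928e-01]), 'force': array([ 0.25938733, -0.82200582, -0.71225765]), 'wrist_torque': array([-0.01238186,  0.02040686, -0.02362005]), 'gripper_force': 0.0, 'finger_gap': 0.9966870292087552}
```

View pics/top1.png

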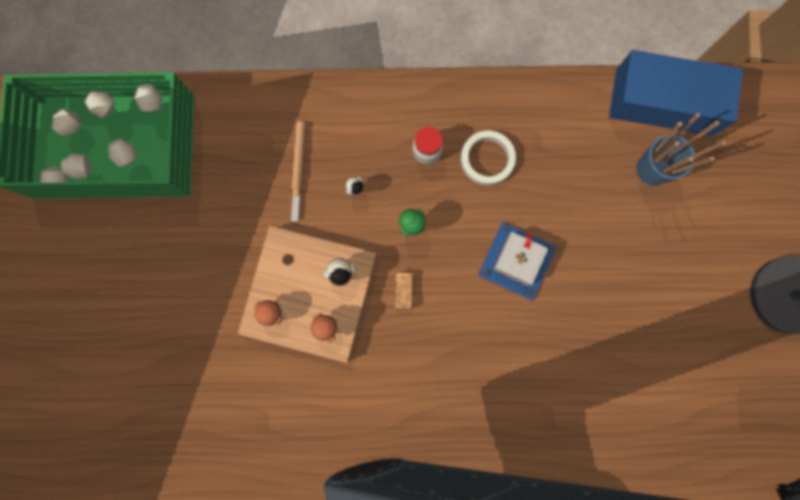

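View pics/sc1.png

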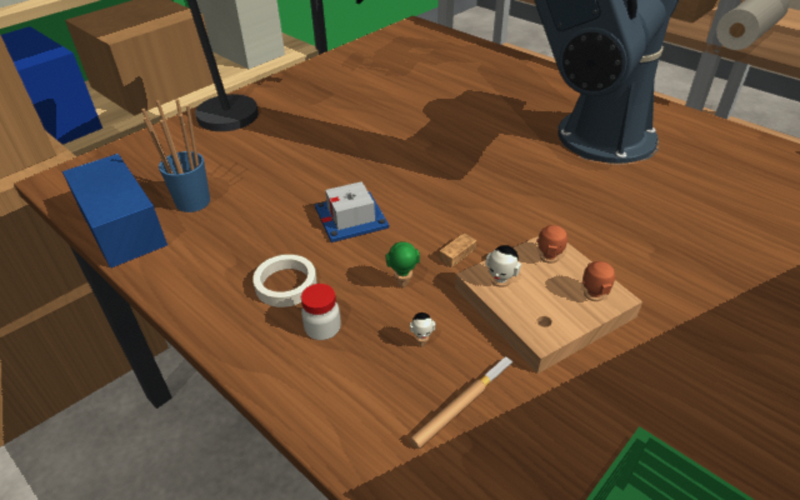

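The top view shows the painted head at about (339,271), the bare heads at (267,313) and (323,327), and the chuck at (521,257) with its stripe at (528,240). The small doll's head (356,186) and the green one (412,221) are decoys.

Run:
```python
from h import *
c=load("top1"); p=lambda u,v,z:print(u,v,px2w(c,u/1.25,v/1.25,z).round(4))
p(339,271,.07);p(267,313,.08);p(323,327,.08)
p(521,257,.05);p(529,238,.05)
for a in((268,227),(376,254),(348,361),(239,333)):p(*a,.034)
for a in((504,224),(555,244),(534,298),(480,277)):p(*a,.01)
p(404,290,.022); p(412,221,.07)
print(viewer.camera("wrist")["tvec"])
w=viewer.camera("wrist");R=cv2.Rodrigues(np.array(w["rvec"]))[0];print(-R.T@np.array(w["tvec"]).ravel(),R[2],R[0],w["K"][0,0])
q=observe()["tool_rot"];print(q)
```

```text
339 271 [0.5479 0.1129 0.07  ]
267 313 [0.4768 0.2346 0.08  ]
323 327 [0.4519 0.1389 0.08  ]
521 257 [ 0.5701 -0.2071  0.05  ]
529 238 [ 0.6039 -0.2226  0.05  ]
268 227 [0.633  0.2455 0.034 ]
376 254 [0.581  0.0502 0.034 ]
348 361 [0.3925 0.1007 0.034 ]
239 333 [0.4437 0.2937 0.034 ]
504 224 [ 0.6363 -0.1854  0.01  ]
555 244 [ 0.5978 -0.2775  0.01  ]
534 298 [ 0.4995 -0.2348  0.01  ]
480 277 [ 0.539  -0.1381  0.01  ]
404 290 [0.5165 0.0007 0.022 ]
412 221 [ 0.6341 -0.0152  0.07  ]
[-0.62373483 -0.03501455  0.39303215]
[ 0.30881068 -0.54931127  0.38444087] [-0.27899904 -0.10916261 -0.95406659] [ 0.36900919 -0.92942443 -0.00156678] 302.93387107448814
[-3.14030121e+00 -1.95694132e-04  3.78815853e-01]
```

Run:
```python
from h import *
manip.move_to([.549,.112,.19],[np.pi,0,.5])
w=snap("wrist","w1")
c=load("sc1")["frame"]
a=cv2.resize(c[180:240,370:450],None,fx=5,fy=5,interpolation=cv2.INTER_CUBIC)
b=cv2.resize(w["frame"],None,fx=1.25,fy=1.25,interpolation=cv2.INTER_CUBIC)
b[:300,400:800]=b[:300,400:800] if False else b[:300,400:800]
cv2.imwrite('pics/w1b.png',b); cv2.imwrite('pics/sc1c.png',a)
R=cv2.Rodrigues(np.array(w["rvec"]))[0];print(-R.T@np.array(w["tvec"]).ravel(),observe()["time_s"],observe()["tool_pos"],observe()["q"])
print(cv2.projectPoints(np.array([[.549,.112,.068],[.549,.112,.094],[.549,.112,.034]]),w["rvec"],w["tvec"],w["K"],None)[0]*1.25)
```

```text
[0.62283886 0.15124183 0.35267378] 2.9417 [0.54935732 0.11113511 0.19000922] [ 3.34826868e-04  4.81977025e-01  1.63059649e+00 -1.86631096e-04
  1.02879509e+00  1.07260939e+00]
[[[398.25529283 240.97652112]]

 [[398.16507886 251.1849232 ]]

 [[398.35274456 229.94911123]]]
```

View pics/w1b.png

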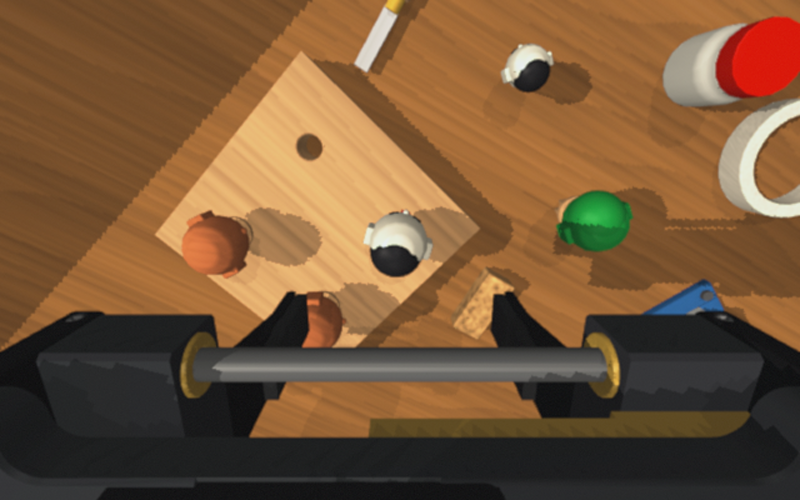

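The wrist view shows the painted head at (397,243). Its face points up the image, roughly along tool +x, and its ears are at about (369,240) and (427,247). I'll crop in to measure the ears.

Run:
```python
from h import *
f=load("w1")["frame"]
cv2.imwrite('pics/w1c.png',cv2.resize(f[160:230,278:358],None,fx=8,fy=8,interpolation=cv2.INTER_CUBIC))
```

```text
(no output)
```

View pics/w1c.png

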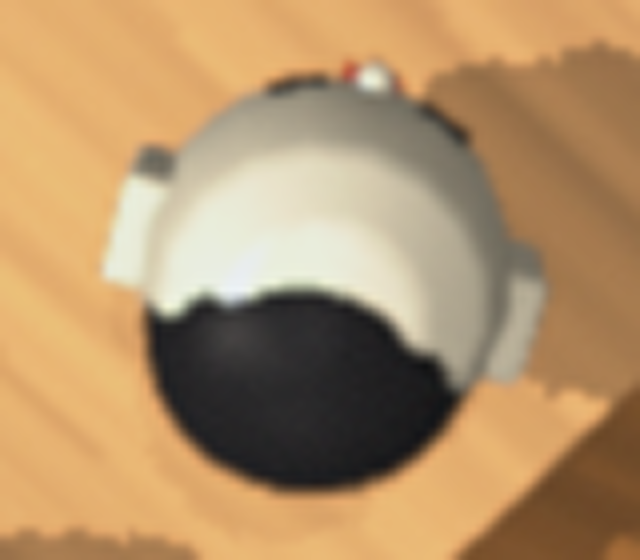

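Run:
```python
from h import *
c=load("w1"); P=lambda u,v,z:px2w(c,278+(u+.5)/8-.5,160+(v+.5)/8-.5,z)
lf,lb,rf,rb=[P(*a,.077) for a in((132,174),(104,278),(545,290),(518,382))]
L=(lf+lb)/2;Rr=(rf+rb)/2;d=L-Rr
print(L,Rr,(L+Rr)/2,np.linalg.norm(d),np.arctan2(d[1],d[0])-np.pi/2)
for a,b in((lf,lb),(rf,rb)): e=a-b;print(np.linalg.norm(e),np.arctan2(e[1],e[0]))
n=P(373,77,.065)-(L+Rr)/2;print(n,np.arctan2(n[1],n[0]))
```

```text
[0.54374224 0.13735423 0.077     ] [0.55520601 0.08770258 0.077     ] [0.54947412 0.1125284  0.077     ] 0.050957871761934115 0.22690791688294176
0.013227319454669931 0.21875668567981796
0.0119430548713235 0.24831163748005197
[ 0.02220187  0.0056429  -0.012     ] 0.24889322852111548
```

Run:
```python
from h import *
o=[np.pi,0,.232]
manip.move_to([.5493,.1124,.15],o)
manip.servo_line([.5493,.1124,.0495],v=.12)
manip.command_gripper(0.0,grasp_force=35)
s=observe();print(s["finger_gap"]*87,s["gripper_force"],s["tool_pos"],s["time_s"])
manip.servo_line([.5493,.1124,.21],v=.15)
s=observe();print(s["finger_gap"]*87,s["gripper_force"],s["force"])
y=-.41
manip.move_to([.5695-.09*np.cos(y),-.208-.09*np.sin(y),.21],[np.pi,0,y])
w=snap("wrist","w2"); s=observe();print(s["tool_pos"],s["tool_rot"],s["time_s"])
cv2.imwrite('pics/w2b.png',cv2.resize(w["frame"][60:320,160:480],None,fx=2.3,fy=2.3,interpolation=cv2.INTER_CUBIC))
print(cv2.projectPoints(np.array([[.5695,-.208,.05]]),w["rvec"],w["tvec"],w["K"],None)[0])
```

```text
51.6087310472826 34.999854834750295 [0.54935458 0.11236961 0.04959117] 4.9917
51.52754677032372 34.99993734061718 [-0.14628719 -0.20061517 -0.01402716]
[ 0.4872596  -0.17094625  0.20982158] [-3.14101838e+00  4.30231804e-04 -4.08200407e-01] 7.3833
[[[321.23299479  95.99951251]]]
```

View pics/w2b.png

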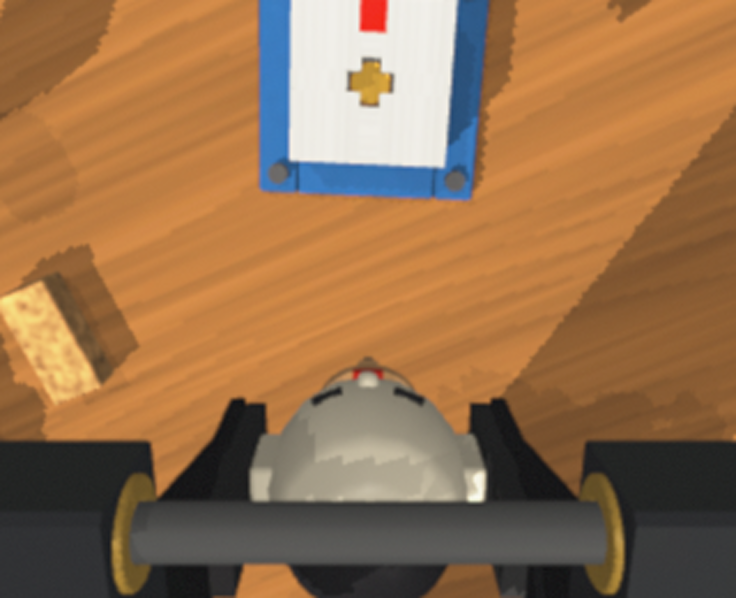

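The head is held squarely, with its face along tool +x. The socket is at about (370,82) in this crop and the stripe is above it. I'll enlarge the chuck.

Run:
```python
from h import *
f=load("w2")["frame"]
cv2.imwrite('pics/w2c.png',cv2.resize(f[32:142,268:378],None,fx=5.4,fy=5.4,interpolation=cv2.INTER_CUBIC))
```

```text
(no output)
```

View pics/w2c.png

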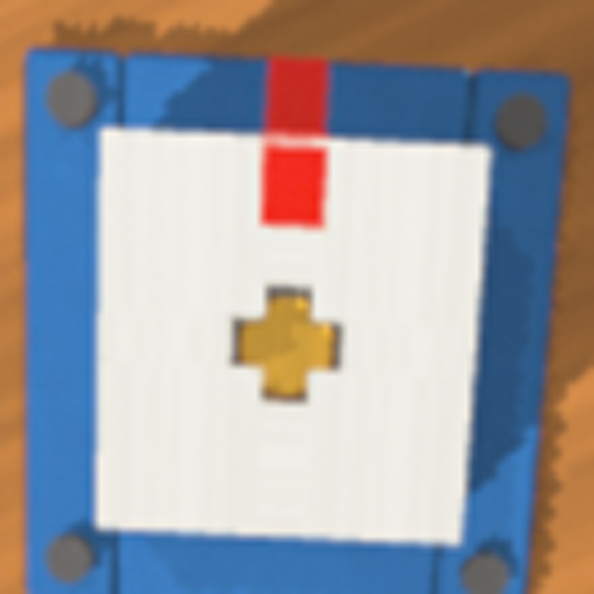

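Run:
```python
from h import *
c=load("w2"); P=lambda u,v,z:px2w(c,268+(u+.5)/5.4-.5,32+(v+.5)/5.4-.5,z)
q=[P(*a,.05) for a in((99,128),(491,145),(464,545),(96,528))]
print(np.mean(q,0),[np.linalg.norm(q[i]-q[i-1]).round(4) for i in range(4)])
ang=lambda d:np.arctan2(d[1],d[0])
print(ang(q[0]-q[3]),ang(q[1]-q[2]),ang(q[0]-q[1])-np.pi/2,ang(q[3]-q[2])-np.pi/2)
s=[P(*a,.05) for a in((289,287),(284,402),(232,342),(341,344))]
print(np.mean(s,0),(s[0]+s[1])/2,(s[2]+s[3])/2,np.linalg.norm(s[0]-s[1]),np.linalg.norm(s[2]-s[3]),ang(s[0]-s[1]),ang(s[2]-s[3])-np.pi/2)
```

```text
[ 0.57036396 -0.20793674  0.05      ] [np.float64(0.0704), np.float64(0.0707), np.float64(0.0708), np.float64(0.0711)]
-0.45142810814337314 -0.4449956750640173 -0.4496054067588424 -0.45510174027798644
[ 0.5703455  -0.20772201  0.05      ] [ 0.57017858 -0.20764629  0.05      ] [ 0.57051243 -0.20779774  0.05      ] 0.02034294165881799 0.020337195649806423 -0.45468932418190194 -0.42730520483627
```

Run:
```python
from h import *
manip.command_gripper(0.0,grasp_force=50)
x,y,o=.5703,-.2079,[np.pi,0,-.449]
manip.move_to([x,y,.15],o)
manip.servo_line([x,y,.10],v=.1)
s=observe();f0=s["force"];print(s["tool_pos"],s["tool_rot"],s["time_s"])
hit=manip.servo_line([x,y,.079],v=.03,threshold=4)
s=observe();print(hit,s["tool_pos"],s["force"]-f0,s["time_s"])
if not hit:
    hit=manip.servo_line([x,y,.0655],v=.03,threshold=18)
    s=observe();print(hit,s["tool_pos"],s["force"]-f0,s["wrist_torque"],s["time_s"])
snap("scene","sc2",crop=(220,110,360,215),scale=5)
```

```text
[ 0.57050626 -0.20802563  0.10062642] [ 3.14152076e+00 -1.01948553e-03 -4.48999151e-01] 8.7583
False [ 0.57040662 -0.20797127  0.07901959] [-0.31730794  1.04865517  0.3990597 ] 9.6083
False [ 0.57105288 -0.20830153  0.06627051] [-0.58651634  1.08882951  8.02822161] [ 0.2055274   0.08740245 -0.01661016] 10.2083
```

View pics/sc2.png

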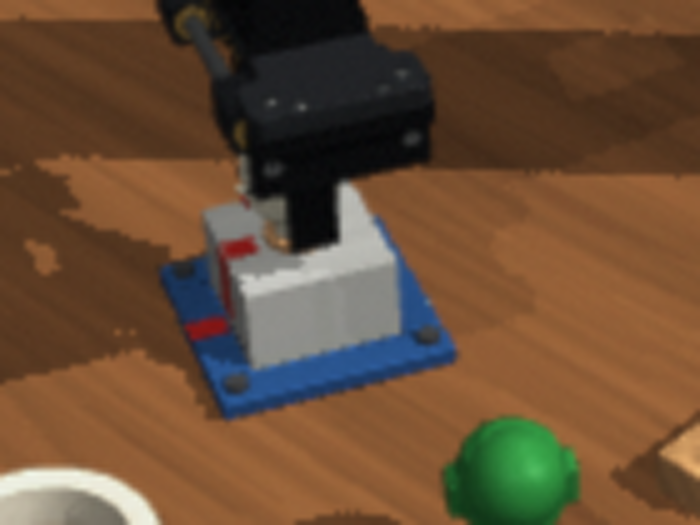

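The stem is meshed and the head is down to nearly home, with a spring force of about 8 N. The face is on the stripe side. I'll press until the collar seats.

Run:
```python
from h import *
hit=manip.servo_line([.5703,-.2079,.0625],v=.02,threshold=9)
s=observe();print(hit,s["tool_pos"],s["tool_rot"],s["force"],s["time_s"])
manip.pause(.6)
s=observe();print(s["tool_pos"],s["force"],s["gripper_force"],s["finger_gap"]*87)
w=snap("wrist","w3",crop=(200,100,440,280),scale=3.3)
```

```text
True [ 0.57125426 -0.20838828  0.06588751] [ 3.14136706e+00 -2.17131639e-03 -4.48833937e-01] [-0.29068176  0.25197581  7.56142871] 10.4667
[ 0.57123176 -0.20839194  0.06601066] [-2.15411877  0.46627226  6.65626057] 49.99995443969965 51.57698337643717
```

View pics/w3.png

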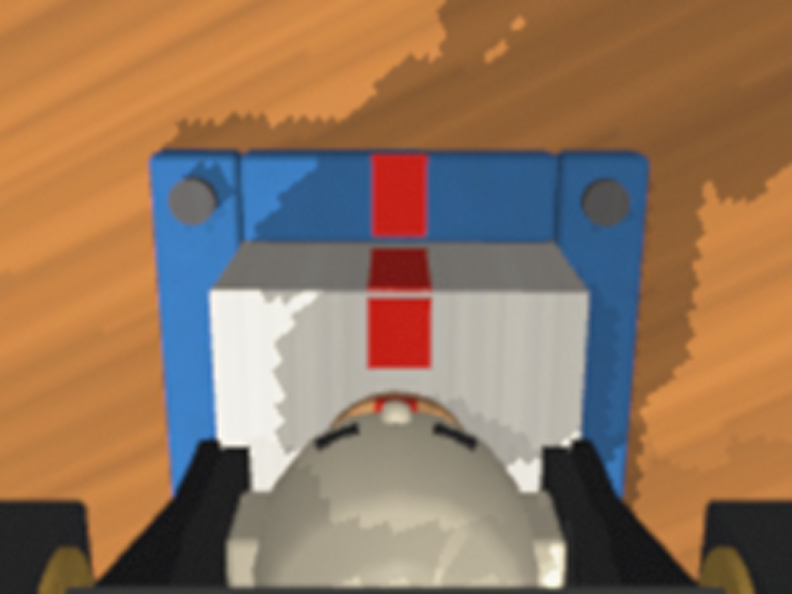

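The face lines up with the stripe. The threshold tripped early, so the collar isn't firmly seated yet and I'll press further.

Run:
```python
from h import *
for z in(.0645,.0625,.0605,.0585,.0565):
    hit=manip.servo_line([.5703,-.2079,z],v=.02,threshold=30)
    manip.pause(.4)
    s=observe();print(z,hit,s["tool_pos"],s["force"],s["time_s"])
    if s["force"][2]>19 or hit: break
```

```text
0.0645 False [ 0.57106484 -0.20828704  0.065586  ] [-0.89784836 -0.25814103  7.05601519] 11.7667
0.0625 False [ 0.57110135 -0.20830332  0.06548709] [-4.11539638  1.97713517 17.59380523] 12.4167
0.0605 False [ 0.57118835 -0.20835524  0.06543774] [-6.31590944  2.40878069 28.97297722] 13.0667
```

Run:
```python
from h import *
manip.pause(.5); s=observe();print(s["tool_pos"],s["force"],s["gripper_force"],s["time_s"])
print(order.hand_in())
```

```text
[ 0.57119168 -0.20836088  0.06545014] [-5.70244629  1.5630132  29.78945214] 49.99992286786437 13.5667
the job is handed in; nothing more can be done
None
```

I handed the job in at 13.6 s with the painted head seated in the chuck, facing the red stripe and held down with about 30 N; the hand-in call returned no verdict, so I don't know how it was judged.

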